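# Open the squeeze-and-turn safety cap of a specimen jar

### The arm

A 6-joint arm with a two-finger parallel gripper is mounted at the origin on the work surface. World frame = base frame: x ahead of the robot, y to its left, z up, the work surface at z = 0. Lengths are in m, angles in rad, forces in N, time in s.
With the tool pointing down it reaches from about 0.3 to 0.95 m from the base axis. Payload 3.1 kg.
Tool frame: the origin (TCP) lies midway between the tips of the shut fingers; the grasp point (between the pads) lies 19 mm behind it; z points along the fingers, y is the line along which they close (so a half turn about z gives the same grasp; the last joint's range is limited). The gripper opens to 85 mm and grips with 20 to 120 N. Pads are 22 mm wide; open, the fingers measure 114 mm over their backs; the gripper's body (76 mm by 85 mm) begins 54 mm behind the grasp point. The pads swing forward as they close: fully open they stand 13 mm farther back than shut.
Start: joints at [1.173, 0.308, 1.634, -0, 1.2, -0.07], TCP at [0.201, 0.592, 0.231] pointing down, gripper open.
Joint ranges: [-3.06, 3.06], [-0.79, 1.96], [0.05, 2.63], [-1.19, 4.34], [0.05, 2.64], [-2.94, 2.94]. Speed limits (rad/s): [2.79, 2.79, 3.14, 3.14, 3.14, 3.14].

### API

Orientations are given as a rotation vector (axis times angle).
In Python, from cell import * gives the robot as it stands.
- The arm moves only by the tool send_rows, never from a script. Its argument "motion" is a list that holds one entry, the list of rows, each a list of 4 numbers: the shift along the tool's x, y, z in mm, then the turn about the tool's z in rad. A call has 1 to 12 rows; each row shifts and turns the commanded pose from where the row before left it, along the tool's axes as they then stand; what a row does not reach is not made up. A row lasts 1/8 s, in which the tool goes at most 62.5 mm and 10.7 degrees, less where a joint would pass 70% of its speed; a pose out of reach is approached as far as the arm can. A call with a gripper value outside its range is refused whole. "hand" is the finger opening in mm, from 0 to 85.4, set as the call begins (left out, the last holds). The fingers move at their own pace and stop on an object; "force" is the grip in N (left out, the last holds). Time passes only in rows, so rows that do not move let the fingers close. It gives the time, the measured TCP pose, the force, the opening and the grip force at its end, in the units of the state.
- sense(): the state, without advancing time (a new reading comes with each control period).
- get_image(name): name is "side" or "top" or "wrist"; returns the picture (480x640x3 uint8, red, green, blue); there is no depth.
- camera_params(name): a dict with "vertical_fov" (degrees; the focal length in pixels is half the picture's height over the tangent of half this angle, whatever the lens; pixels are square), "cx", "cy" (the principal point, pixels), "world_from_camera" (4x4, takes a point from camera to world coordinates). Camera axes: x right, y up, looking along -z (the intrinsics and any distortion apply to the point x, -y, -z); pixel columns grow to the right and rows downward; lengths in m; the calibration is good to about 2 mm. A picture is of the moment at which its call begins: read the wrist's pose just before it. camera_params takes no time and is no camera call; for the wrist camera it gives the pose at the moment of the call.
- hand_in(): hands the job in; it is judged then, once.
Trained networks look in the newest picture that a camera, given by its name, has taken for a name from the list of things; names that differ only in an ending like _2 or _b are one class to them, and where a whole thing is asked for, a point or a joint stands for the part that bears it (a point fixed in the world has none). Each returns a list of dicts, best first, with "score" (0 to 1); they miss things now and then, are a little off and sometimes report something else, mostly with a low value. They report only what shows in the picture. A call takes as long as a camera call. They do not tell look-alikes from the thing itself.
- search_frame(camera, query): "position" ([x, y, z] in m, in the coordinates of the camera as it stood for that picture, good to about 4 mm: the middle of the surface that is visible of it).
- outline_of(camera, query): "mask" (480x640 bool, what is visible of it).
The state is a dict: "clock": time; "joint_positions": joint angles; "qvel": joint speeds; "effort": joint torques, N m; "tool_pos": TCP position; "tool_rot": TCP orientation; "force": force on the tool from outside, world axes, zero at the start; "ft_torque": the same for the moment, N m; "finger_gap": opening from 0.0 (shut) to 1.0 (fully open); "gripper_force": force on a finger pad.
Only numpy, scipy, OpenCV 4.12 (cv2) and the standard library are available. Lean on these libraries where they do the work, as an engineer would, in place of code of your own. Each camera call takes 0.05 s, during which the arm holds its last target. There are 200 camera calls.

### The job

Open the white specimen jar that is held in the bench clamp: squeeze both yellow tabs of its red safety cap, keep them squeezed while you turn the cap anticlockwise until you feel its end stop, then lift it straight off and set it down gently, right way up, on the floor of the blue tray. Squeeze, turn and pull only as hard as needed, so that neither cap nor neck is strained, and leave the forceps, the glass dish and the dropper bottle where they are.

Things in the scene. Friction and masses are not known exactly. Their poses are not given: they have to be found in the camera images.
- holder: Grey bench clamp, bolted down, base 130 x 150 x 10; origin under its centre, z up. Jaws at y +-50 reach 65 high. It grips a white jar (80 dia), upright on its z axis, so that it cannot turn: shoulder at height 105, neck 35 dia up to 135, and round it a collar ring, 66 dia, top at 115: keep fingertips above 117.
- cap: Red cap, 49 dia, 32 high, on the jar; origin centre of its rim (106 above the holder's), z up. Yellow tabs at +-y: flat faces 20 wide, 12 to 29 above the rim, 61 across, 52 squeezed. Tabs out, it locks. Squeezed, it turns anticlockwise (from above) 22 to 82 deg to a hard end stop, hidden, to be felt; it lifts only in the last 5 deg, else lugs hold it. Over 40 N between cap and jar harms the neck.
- tab_a (a joint): The cap's tab on its +y side: inward travel in m, 0 out, 0.0045 fully in; spring 11 N at 0, 20 N fully in; it clears its catch from about 0.003 (17 N). Over 45 N on a tab cracks it.
- tab_b (a joint): The same for the tab on the cap's -y side.
- tray: Blue open tray, fixed, 240 (x) x 170 (y) x 30, floor and walls 4 thick; origin under its centre, z up. The forceps lie in its +y half; the -y half is empty.
- forceps: Steel forceps lying in the tray, 130 long (x) x 20 x 7; origin under the middle. Leave alone.
- dish: Small round glass dish on the bench, 60 dia, 14 high; origin under its centre. Leave alone.
- dropper: Amber dropper bottle with black cap on the bench, 32 dia, 75 high; origin under its centre. Leave alone.
Mind the look-alikes: they are no part of the job. Of the things that look like the cap, the middle-sized one is meant.

How it is judged:
By the outcome, as a careful person would: the job done as asked, in the order asked, and still so for the second after the job is handed in, with the robot touching nothing.
It also fails if it takes over 64 s, if anything falls off the work surface, if the arm or the gripper's body presses on something with over 40 N, if the wrist force passes 120 N, or if a joint passes its speed limit or range.

## Working session

There is one attempt and no reset: what is moved stays moved. The work goes in short steps, Python scripts to look and compute and a tool call to move; the robot and the scene stay as the last step left them, time stands still between calls to the robot, and variables do not carry over. Pictures are saved under pics/ and viewed, at most 10 in all, crops included, and the job is handed in when it is done.

Besides the shell and the picture viewer there is one more tool, called after ">>>" as a command line: name --argument value ..., lists and objects as JSON in quotes. send_rows: Moves the arm, as the interface text tells. Its arguments: {"type":"object","properties":{"motion":{"type":"array","items":{"type":"array","items":{"type":"array","items":{"type":"number"}}}},"hand":{"type":"number"},"force":{"type":"number"}},"required":["motion"]}

```bash
mkdir -p pics
cat > h.py <<'E'
from cell import *
import numpy as np, cv2
def grab(n,f):
    im=get_image(n); cv2.imwrite(f'pics/{f}.png',im[:,:,::-1]); return im
def proj(n,P,cp=None):
    c=cp or camera_params(n); T=np.array(c['world_from_camera']); f=240/np.tan(np.radians(c['vertical_fov'])/2)
    p=np.linalg.inv(T)@np.append(P,1); return np.array([c['cx']+f*p[0]/-p[2], c['cy']-f*p[1]/-p[2]])
def ray(n,uv,cp=None):
    c=cp or camera_params(n); T=np.array(c['world_from_camera']); f=240/np.tan(np.radians(c['vertical_fov'])/2)
    d=T[:3,:3]@np.array([(uv[0]-c['cx'])/f,-(uv[1]-c['cy'])/f,-1]); return T[:3,3],d/np.linalg.norm(d)
def tri(rays):
    A=sum(np.eye(3)-np.outer(d,d) for o,d in rays); b=sum((np.eye(3)-np.outer(d,d))@o for o,d in rays); return np.linalg.solve(A,b)
def onz(n,uv,z,cp=None):
    o,d=ray(n,uv,cp); return o+d*(z-o[2])/d[2]
E
python3 - <<'E'
from h import *
a=grab('top','top1')
c=camera_params('top'); print(c)
for q in ['holder','cap','tab_a','tray','forceps','dish','dropper']:
    for r in search_frame('top',q):
        P=(np.array(c['world_from_camera'])@np.append(r['position'],1))[:3]
        print(q,round(r['score'],2),P.round(3),proj('top',P,c).round())
b=grab('side','side1'); c=camera_params('side');print(c)
for q in ['holder','cap','tab_a','tray']:
    for r in search_frame('side',q):
        P=(np.array(c['world_from_camera'])@np.append(r['position'],1))[:3]
        print(q,round(r['score'],2),P.round(3),proj('side',P,c).round())
cv2.imwrite('pics/both1.png',cv2.resize(np.vstack([a,b])[:,:,::-1],(400,600)))
print(sense())
E
```

```text
{'vertical_fov': 48.71840044624064, 'cx': 319.30102658716197, 'cy': 234.5095345472117, 'world_from_camera': array([[ 0.02559812,  0.99529074, -0.09349375,  0.42193653],
       [-0.99967167,  0.02559244, -0.00126003,  0.02392718],
       [ 0.00113864,  0.09349531,  0.99561907,  0.8803985 ],
       [ 0.        ,  0.        ,  0.        ,  1.        ]])}
holder 0.79 [0.498 0.185 0.01 ] [222. 236.]
cap 0.9 [0.362 0.244 0.045] [177. 319.]
cap 0.67 [0.648 0.247 0.018] [188. 144.]
cap 0.58 [0.519 0.202 0.135] [195. 213.]
tab_a 0.63 [0.511 0.177 0.131] [213. 219.]
tab_a 0.62 [0.336 0.282 0.039] [153. 335.]
tab_a 0.49 [0.376 0.21  0.04 ] [200. 310.]
tray 0.56 [ 0.557 -0.238  0.005] [478. 207.]
forceps 0.68 [ 0.545 -0.176  0.009] [441. 213.]
dish 0.9 [0.637 0.008 0.003] [331. 157.]
dropper 0.8 [ 0.416 -0.014  0.048] [343. 289.]
{'vertical_fov': 48.05635270717246, 'cx': 324.20504020650145, 'cy': 229.916984548316, 'world_from_camera': array([[ 0.99850643,  0.02334861, -0.04939387,  0.44973088],
       [-0.05210664,  0.67879366, -0.73247803, -0.56722747],
       [ 0.0164259 ,  0.73395777,  0.6789
[... 362 characters left out ...]
.   ] [386. 424.]
{'clock': 0.65, 'joint_positions': array([ 1.17332290e+00,  3.08033671e-01,  1.63378344e+00, -3.25867766e-05,
        1.19972284e+00, -6.97552221e-02]), 'qvel': array([-0.000282  , -0.00209369,  0.00055104,  0.00140316, -0.00133038,
        0.00061893]), 'effort': array([ 7.81266772e-04, -4.15060043e+01, -2.76960379e+01, -2.18837945e-04,
        8.63161240e-04, -7.34943967e-06]), 'tool_pos': array([0.2012496 , 0.59172532, 0.23132128]), 'tool_rot': array([5.12452907e-01, 3.09947320e+00, 6.94925768e-05]), 'force': array([-0.14075693, -0.551216  , -0.30299038]), 'ft_torque': array([-0.0250222 ,  0.05465896, -0.01038455]), 'gripper_force': 0.0, 'finger_gap': 0.9970037189671301}
```

View pics/top1.png

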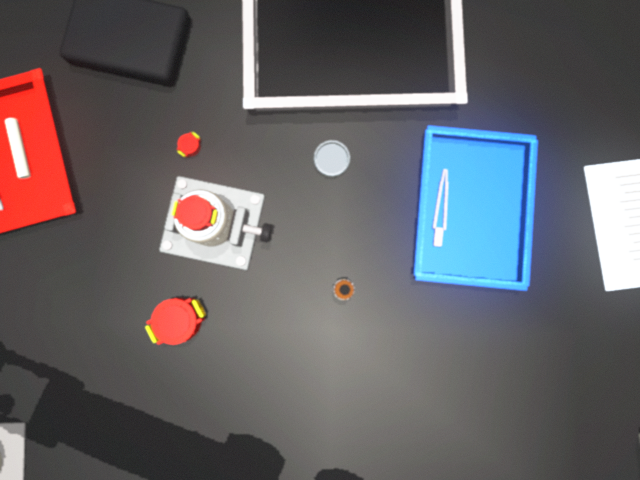

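View pics/side1.png

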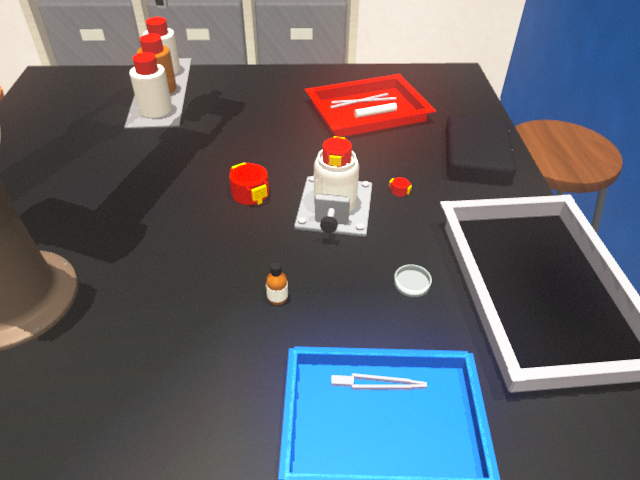

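The top view shows three caps: (177,319) large on the bench, (188,144) small on the bench, and (195,213) on the jar in the clamp. The third is middle-sized and on the white jar, so it is the one meant. The tray is at (478,207), with the forceps at (441,213) in its +y half.

Run:
```python
from h import *
out=[]
for n,(x0,y0,w,h) in {'top':(150,160,130,120),'side':(290,110,100,92)}.items():
    im=cv2.imread(f'pics/{n}1.png'); cr=im[y0:y0+h,x0:x0+w]
    out.append(cv2.resize(cr,(400,370),interpolation=cv2.INTER_CUBIC))
    hsv=cv2.cvtColor(cr,cv2.COLOR_BGR2HSV); m=cv2.inRange(hsv,(22,150,120),(35,255,255))
    _,_,st,ce=cv2.connectedComponentsWithStats(m)
    for s,c in zip(st[1:],ce[1:]):
        if s[4]>8: uv=c+[x0,y0]; print(n,uv.round(1),s[4],onz(n,uv,.130).round(4))
cv2.imwrite('pics/crop1.png',np.hstack(out))
s=sense(); T=np.array(camera_params('wrist')['world_from_camera']); print(T.round(3))
```

```text
top [174.8 208.1] 25 [0.525  0.2322 0.13  ]
top [213.5 216.4] 55 [0.5145 0.1764 0.13  ]
side [334.9 159.9] 102 [0.5149 0.1722 0.13  ]
[[ 0.323 -0.903 -0.283  0.13 ]
 [ 0.947  0.308  0.096  0.617]
 [ 0.    -0.299  0.954  0.373]
 [ 0.     0.     0.     1.   ]]
```

View pics/crop1.png

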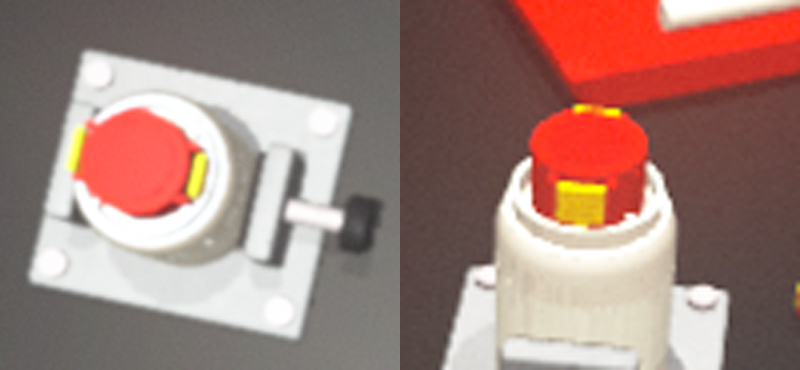

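The crop confirms it: a red cap with yellow tabs on the white jar, tab line about 10° off world y.

>>> send_rows --motion '[[[-43, -26.6, -3, 0], [-43, -26.6, -3, 0], [-43, -26.6, -3, 0], [-43, -26.6, -3, 0], [-43, -26.6, -3, 0], [-43, -26.6, -3, 0], [-43, -26.6, -3, 0], [-43, -26.6, -3, 0], [-43, -26.6, -3, 0], [-43, -26.6, -3, 0], [0, 0, 0, -0.14], [0, 0, 0, 0]]]' --hand 85 --force 20

```text
clock: 2.15
tool_pos: [0.523, 0.2008, 0.2613]
tool_rot: [-0.299, -3.127, -0.0]
force: [-0.2, 0.4, -0.9]
finger_gap: 0.995
gripper_force: 0.0
```

```bash
cat >> h.py <<'E'
def yel(im,minA=20):
    hsv=cv2.cvtColor(im,cv2.COLOR_RGB2HSV); m=cv2.inRange(hsv,(22,150,100),(35,255,255))
    _,_,st,ce=cv2.connectedComponentsWithStats(m); return [(s,c) for s,c in zip(st[1:],ce[1:]) if s[4]>minA]
E
python3 - <<'E'
from h import *
import pickle
s=sense(); print({k:np.round(s[k],4) for k in ('clock','tool_pos','tool_rot','joint_positions','force')})
c=camera_params('wrist'); im=grab('wrist','w1'); pickle.dump(c,open('w1.pkl','wb'))
print(np.array(c['world_from_camera']).round(3),c['vertical_fov'],c['cx'],c['cy'])
for s,ce in yel(im): print(s,ce.round(1),onz('wrist',ce,.128,c).round(4))
E
```

```text
{'clock': np.float64(2.15), 'tool_pos': array([0.523 , 0.2008, 0.2613]), 'tool_rot': array([-2.9930e-01, -3.1271e+00, -2.0000e-04]), 'joint_positions': array([ 2.8870e-01,  1.5670e-01,  1.7577e+00,  2.0000e-04,  1.2273e+00,
       -1.0913e+00]), 'force': array([-0.2174,  0.4331, -0.9354])}
[[ 0.19  -0.937 -0.293  0.449]
 [ 0.982  0.182  0.057  0.216]
 [ 0.    -0.299  0.954  0.403]
 [ 0.     0.     0.     1.   ]] 58.35322887567148 317.5080718904942 236.2555472333866
[288   0  28  32 332] [302.5  13.7] [0.4001 0.2164 0.128 ]
[361 199  10  35 226] [366.3 215.3] [0.5259 0.2337 0.128 ]
[277 200   8  34 200] [279.7 216.4] [0.5157 0.1773 0.128 ]
[390 280  15  13 101] [397.  285.8] [0.58   0.2467 0.128 ]
[374 316  13   9  51] [379.9 320.4] [0.6043 0.231  0.128 ]
```

View pics/w1.png

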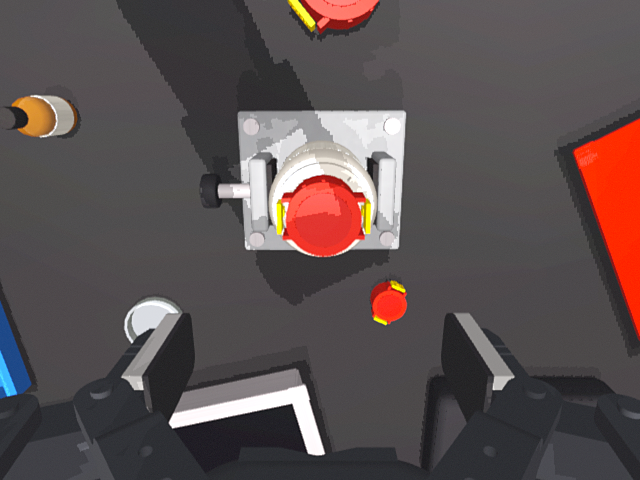

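Wrist view: the cap's tabs are at (280,216) and (366,215), nearly symmetric in the tool frame. I'll triangulate with the top and side views.

Run:
```python
from h import *
import pickle
c=pickle.load(open('w1.pkl','rb'))
for w,t in (((366.3,215.3),(174.8,208.1)),((279.7,216.4),(213.5,216.4))):
    rs=[ray('wrist',w,c),ray('top',t)]; p=tri(rs); print('tab',p.round(4),[np.linalg.norm(np.cross(p-o,d)).round(4) for o,d in rs])
# red cap top via red-mask outlines; project model discs to compare
def red(im,roi):
    h=cv2.cvtColor(im,cv2.COLOR_BGR2HSV); m=cv2.inRange(h,(0,150,90),(8,255,255))|cv2.inRange(h,(172,150,90),(180,255,255))
    z=np.zeros_like(m); x0,y0,x1,y1=roi; z[y0:y1,x0:x1]=m[y0:y1,x0:x1]; return z
rois={'top':(165,190,225,235),'side':(310,135,365,190),'w1':(268,165,380,262)}
cams={'top':camera_params('top'),'side':camera_params('side'),'w1':c}
masks={k:red(cv2.imread(f'pics/{k if k=="w1" else k+"1"}.png'),r) for k,r in rois.items()}
from scipy.optimize import least_squares
a=np.linspace(0,2*np.pi,60); cyl=np.vstack([np.c_[.0245*np.cos(a),.0245*np.sin(a),z+0*a] for z in (0,.032)])
def box(p,k): # convex hull extents of model silhouette
    q=np.array([proj(k,p+v,cams[k]) for v in cyl]); return q.min(0),q.max(0)
obs={}
for k,m in masks.items():
    n,l,st,ce=cv2.connectedComponentsWithStats(m); i=1+np.argmax(st[1:,4]); s=st[i]; obs[k]=(s[:2],s[:2]+s[2:4]-1); print(k,s)
    print('  model@.106',[v.round(1) for v in box(np.array([.5208,.2055,.106]),k)])
# top-disc centre from far edges
cp=masks['w1']; 
for q in ['tray']:
  pass
im=get_image('top'); ct=cams['top']
h=cv2.cvtColor(im,cv2.COLOR_RGB2HSV); m=cv2.inRange(h,(95,150,80),(125,255,255)); n,l,st,ce=cv2.connectedComponentsWithStats(m); i=1+np.argmax(st[1:,4])
cnt=max(cv2.findContours((l==i).astype(np.uint8),cv2.RETR_EXTERNAL,2)[0],key=cv2.contourArea)
b=cv2.boxPoints(cv2.minAreaRect(cnt)); P=np.array([onz('top',v,.03,ct) for v in b]); print('tray corners',P.round(3).tolist(),P.mean(0))
r=outline_of('top','forceps'); 
if r:
    ys,xs=np.nonzero(r[0]['mask']); print('forceps',[onz('top',v,.008,ct).round(3) for v in ((xs.min(),ys.min()),(xs.max(),ys.max()))])
```

```text
tab [0.5259 0.2335 0.1261] [np.float64(0.0005), np.float64(0.0005)]
tab [0.5153 0.1771 0.1274] [np.float64(0.0005), np.float64(0.0005)]
top [175 196  40  34 945]
  model@.106 [array([174.6, 193.6]), array([213.8, 230.2])]
side [322 137  30  29 596]
  model@.106 [array([322.6, 136.7]), array([351.5, 168.3])]
w1 [ 282  175   84   82 5016]
  model@.106 [array([284.8, 173.6]), array([361.5, 255.9])]
tray corners [[0.431, -0.123, 0.03], [0.688, -0.143, 0.03], [0.676, -0.336, 0.03], [0.42, -0.311, 0.03]] [ 0.55374107 -0.22820143  0.03      ]
forceps [array([ 0.617, -0.162,  0.008]), array([ 0.49 , -0.186,  0.008])]
```

>>> send_rows --motion '[[[3.2, 4, 10, -0.01], [0, 0, 18, 0], [0, 0, 18, 0], [0, 0, 18, 0], [0, 0, 18, 0], [0, 0, 16, 0], [0, 0, 14, 0], [0, 0, 12, 0], [0, 0, 10, 0], [0, 0, 6, 0], [0, 0, 4, 0], [0, 0, 0, 0]]]'

```text
clock: 3.8
tool_pos: [0.5203, 0.206, 0.1172]
tool_rot: [-0.279, -3.129, 0.0]
force: [0.5, -0.4, -0.2]
finger_gap: 0.992
gripper_force: 0.0
```

Run:
```python
from h import *
s=sense(); print({k:np.round(s[k],4) for k in ('clock','tool_pos','tool_rot','force','ft_torque')})
c=camera_params('wrist'); im=grab('wrist','w2')
for st,ce in yel(im): print(st,ce.round(1),onz('wrist',ce,.128,c).round(4))
```

```text
{'clock': np.float64(3.8), 'tool_pos': array([0.5203, 0.206 , 0.1172]), 'tool_rot': array([-0.2788, -3.1291,  0.    ]), 'force': array([ 0.4733, -0.3727, -0.1836]), 'ft_torque': array([ 0.0303, -0.0023, -0.0424])}
[ 221  294   25   76 1055] [230.6 334. ] [0.5162 0.1768 0.128 ]
[ 385  295   25   76 1057] [399.  335.4] [0.5271 0.2338 0.128 ]
[415 368  23  23 276] [425.8 379.6] [0.5465 0.2411 0.128 ]
[390 423  20  12  86] [399.4 428.7] [0.5661 0.2292 0.128 ]
```

View pics/w2.png

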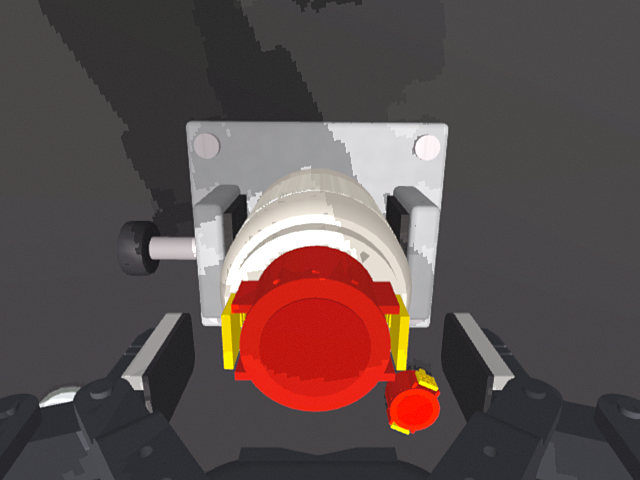

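Tabs at (231,334) and (399,335), centred between the pads. Closing.

>>> send_rows --motion '[[[-1, 0, 0, 0], [0, 0, 0, 0], [0, 0, 0, 0], [0, 0, 0, 0], [0, 0, 0, 0], [0, 0, 0, 0]]]' --hand 64 --force 20

```text
clock: 4.6
tool_pos: [0.5213, 0.2058, 0.1173]
tool_rot: [-0.279, -3.129, 0.0]
force: [0.3, -1.1, 0.2]
finger_gap: 0.752
gripper_force: 0.0
```

>>> send_rows --motion '[[[0, 0, 0, 0], [0, 0, 0, 0], [0, 0, 0, 0], [0, 0, 0, 0], [0, 0, 0, 0], [0, 0, 0, 0]]]' --hand 46 --force 28

```text
clock: 5.35
tool_pos: [0.5215, 0.2057, 0.1192]
tool_rot: [0.278, 3.129, -0.001]
force: [-3.4, -2.0, 9.3]
finger_gap: 0.595
gripper_force: 29.4
```

Run:
```python
from h import *
s=sense(); print({k:np.round(s[k],4) for k in ('clock','tool_pos','tool_rot','force','ft_torque','finger_gap','gripper_force')}, s['finger_gap']*85.4)
```

```text
{'clock': np.float64(5.35), 'tool_pos': array([0.5215, 0.2057, 0.1192]), 'tool_rot': array([ 2.7840e-01,  3.1291e+00, -7.0000e-04]), 'force': array([-3.4229, -1.9895,  9.3375]), 'ft_torque': array([-0.4212,  0.5968,  0.0061]), 'finger_gap': np.float64(0.5951), 'gripper_force': np.float64(29.4265)} 50.81796416616757
```

>>> send_rows --motion '[[[0, 0, -1.8, 0], [0, 0, 0, 0], [0, 0, 0, -0.05], [0, 0, 0, -0.05], [0, 0, 0, -0.05], [0, 0, 0, -0.05], [0, 0, 0, -0.05], [0, 0, 0, -0.05], [0, 0, 0, 0]]]'

```text
clock: 6.48
tool_pos: [0.5215, 0.206, 0.1194]
tool_rot: [-0.191, 3.136, 0.001]
force: [-1.2, 0.9, 3.9]
finger_gap: 0.594
gripper_force: 30.8
```

```bash
cat > st.py <<'E'
from cell import *
import numpy as np
s=sense(); r=s['tool_rot']; n=r/np.linalg.norm(r)
print({k:np.round(s[k],3).tolist() for k in ('clock','tool_pos','force','ft_torque','gripper_force')}, 'gap',round(s['finger_gap']*85.4,2),'yaw',np.degrees(s['joint_positions'][0]-s['joint_positions'][5]).round(2),'j6',s['joint_positions'][5].round(3))
E
python3 st.py
```

```text
{'clock': 6.475, 'tool_pos': [0.521, 0.206, 0.119], 'force': [-1.237, 0.9, 3.85], 'ft_torque': [-0.084, 0.227, -0.021], 'gripper_force': 30.816} gap 50.71 yaw 96.98 j6 -1.394
```

>>> send_rows --motion '[[[0, 0, 0, -0.05], [0, 0, 0, -0.05], [0, 0, 0, 0]]]'

```text
clock: 6.85
tool_pos: [0.5215, 0.206, 0.1194]
tool_rot: [-0.346, 3.122, 0.0]
force: [-1.2, 0.1, 4.7]
finger_gap: 0.595
gripper_force: 31.0
```

```bash
python3 st.py
```

```text
{'clock': 6.85, 'tool_pos': [0.522, 0.206, 0.119], 'force': [-1.17, 0.086, 4.715], 'ft_torque': [-0.05, 0.22, -0.041], 'gripper_force': 30.97} gap 50.81 yaw 102.67 j6 -1.494
```

>>> send_rows --motion '[[[0, 0, 0, -0.05], [0, 0, 0, -0.05], [0, 0, 0, 0]]]'

```text
clock: 7.22
tool_pos: [0.5216, 0.2059, 0.1194]
tool_rot: [-0.501, 3.101, 0.0]
force: [-1.6, -0.1, 4.7]
finger_gap: 0.593
gripper_force: 31.1
```

```bash
python3 st.py
```

```text
{'clock': 7.225, 'tool_pos': [0.522, 0.206, 0.119], 'force': [-1.602, -0.092, 4.682], 'ft_torque': [-0.054, 0.181, 0.012], 'gripper_force': 31.103} gap 50.68 yaw 108.37 j6 -1.593
```

>>> send_rows --motion '[[[0, 0, 0, -0.05], [0, 0, 0, -0.05], [0, 0, 0, 0]]]'

```text
clock: 7.6
tool_pos: [0.5216, 0.2058, 0.1194]
tool_rot: [-0.656, 3.072, -0.0]
force: [-1.3, 0.2, 5.5]
finger_gap: 0.594
gripper_force: 31.2
```

```bash
python3 st.py; python3 -c "
from h import *
im=grab('wrist','w3')
for s,c in yel(im): print(s,c.round(1))"
```

```text
{'clock': 7.6, 'tool_pos': [0.522, 0.206, 0.119], 'force': [-1.262, 0.169, 5.493], 'ft_torque': [-0.099, 0.176, -0.041], 'gripper_force': 31.161} gap 50.69 yaw 114.11 j6 -1.693
[441   0  29  31 749] [455.1  13. ]
[629   0  11   6  52] [634.1   2.3]
[238 308  12  35 156] [243. 318.]
[387 308  11  55 212] [392.  328.3]
[242 344   6  19  54] [244. 355.]
[316 404  13  16 125] [323.8 409.8]
[268 426  13  17  84] [273.9 433.8]
```

View pics/w3.png

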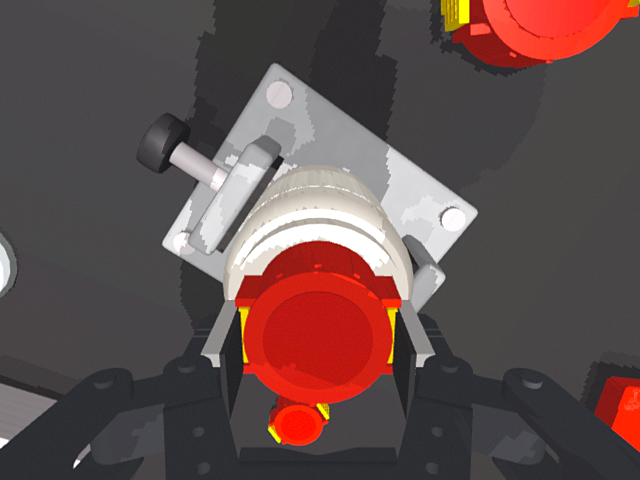

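The cap turns with the pads (tabs at (243,330) and (392,328), still upright between them); the clamp has visibly rotated in view. Continuing in small steps.

>>> send_rows --motion '[[[0, 0, 0, -0.05], [0, 0, 0, -0.05], [0, 0, 0, 0]]]'

```text
clock: 8.02
tool_pos: [0.5216, 0.2058, 0.1194]
tool_rot: [-0.809, 3.035, -0.0]
force: [-0.7, 0.4, 4.5]
finger_gap: 0.594
gripper_force: 31.2
```

```bash
python3 st.py
```

```text
{'clock': 8.025, 'tool_pos': [0.522, 0.206, 0.119], 'force': [-0.713, 0.427, 4.49], 'ft_torque': [-0.161, 0.197, 0.009], 'gripper_force': 31.153} gap 50.76 yaw 119.84 j6 -1.793
```

>>> send_rows --motion '[[[0, 0, 0, -0.05], [0, 0, 0, -0.05], [0, 0, 0, 0]]]'

```text
clock: 8.4
tool_pos: [0.5217, 0.2058, 0.1194]
tool_rot: [-0.96, 2.991, -0.0]
force: [-1.9, -0.5, 4.8]
finger_gap: 0.595
gripper_force: 31.1
```

```bash
python3 st.py
```

```text
{'clock': 8.4, 'tool_pos': [0.522, 0.206, 0.119], 'force': [-1.865, -0.547, 4.846], 'ft_torque': [-0.126, 0.12, 0.009], 'gripper_force': 31.139} gap 50.8 yaw 125.57 j6 -1.893
```

>>> send_rows --motion '[[[0, 0, 0, -0.05], [0, 0, 0, -0.05], [0, 0, 0, 0]]]'

```text
clock: 8.78
tool_pos: [0.5217, 0.2058, 0.1194]
tool_rot: [-1.108, 2.939, -0.0]
force: [-1.1, -0.7, 5.1]
finger_gap: 0.594
gripper_force: 31.1
```

```bash
python3 st.py
```

```text
{'clock': 8.775, 'tool_pos': [0.522, 0.206, 0.119], 'force': [-1.112, -0.73, 5.111], 'ft_torque': [-0.154, 0.124, -0.016], 'gripper_force': 31.133} gap 50.75 yaw 131.3 j6 -1.993
```

>>> send_rows --motion '[[[0, 0, 0, -0.05], [0, 0, 0, -0.05], [0, 0, 0, 0]]]'

```text
clock: 9.15
tool_pos: [0.5214, 0.2061, 0.1194]
tool_rot: [-1.252, 2.881, 0.001]
force: [-1.4, 0.1, 5.4]
finger_gap: 0.589
gripper_force: 31.2
```

```bash
python3 st.py
```

```text
{'clock': 9.15, 'tool_pos': [0.521, 0.206, 0.119], 'force': [-1.357, 0.131, 5.434], 'ft_torque': [-0.004, 0.268, -0.179], 'gripper_force': 31.225} gap 50.26 yaw 137.01 j6 -2.093
```

>>> send_rows --motion '[[[0, 0, 0, -0.03], [0, 0, 0, 0]]]'

```text
clock: 9.4
tool_pos: [0.5212, 0.2062, 0.1194]
tool_rot: [-1.293, 2.863, 0.002]
force: [-2.0, 0.2, 5.6]
finger_gap: 0.595
gripper_force: 31.4
```

```bash
python3 st.py; python3 -c "
from h import *
im=grab('wrist','w4')
for s,c in yel(im): print(s,c.round(1))
cv2.imwrite('pics/w4c.png',cv2.resize(im[220:440,180:460,::-1],(700,550)))"
```

```text
{'clock': 9.4, 'tool_pos': [0.521, 0.206, 0.119], 'force': [-2.003, 0.176, 5.595], 'ft_torque': [-0.014, 0.245, -0.387], 'gripper_force': 31.357} gap 50.78 yaw 138.68 j6 -2.122
[ 512   47   56   64 2008] [538.1  79. ]
[238 307  12  36 168] [243.1 317.3]
[387 309  12  55 209] [392.  329.3]
[242 344   6  18  52] [243.8 354.2]
[242 380   9  29 180] [245.9 393.5]
```

View pics/w4c.png

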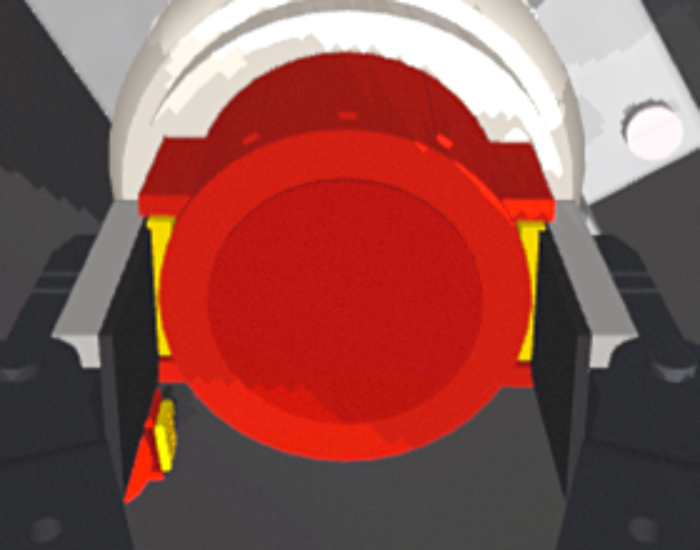

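Torque rose −0.02 → −0.18 → −0.39 Nm with the cap still aligned: that's the end stop (about 58°). Easing off slightly, then a gentle lift.

>>> send_rows --motion '[[[0, 0, 0, 0.025], [0, 0, 0, 0], [0, 0, -1, 0], [0, 0, -1, 0], [0, 0, -1, 0], [0, 0, 0, 0]]]'

```text
clock: 10.2
tool_pos: [0.5208, 0.206, 0.1216]
tool_rot: [1.262, -2.876, -0.001]
force: [-0.5, 3.2, -4.0]
finger_gap: 0.589
gripper_force: 30.7
```

```bash
python3 st.py
```

```text
{'clock': 10.2, 'tool_pos': [0.521, 0.206, 0.122], 'force': [-0.524, 3.198, -4.035], 'ft_torque': [0.526, 0.014, -0.115], 'gripper_force': 30.702} gap 50.32 yaw 137.4 j6 -2.099
```

>>> send_rows --motion '[[[0, 0, -1, 0], [0, 0, -1, 0], [0, 0, -1, 0], [0, 0, 0, 0]]]'

```text
clock: 10.7
tool_pos: [0.5209, 0.2059, 0.1251]
tool_rot: [1.262, -2.876, -0.001]
force: [-0.8, 3.7, -3.9]
finger_gap: 0.592
gripper_force: 30.6
```

```bash
python3 st.py
```

```text
{'clock': 10.7, 'tool_pos': [0.521, 0.206, 0.125], 'force': [-0.808, 3.661, -3.917], 'ft_torque': [0.672, 0.2, -0.13], 'gripper_force': 30.615} gap 50.59 yaw 137.41 j6 -2.1
```

>>> send_rows --motion '[[[0, 0, -2, 0], [0, 0, -2, 0], [0, 0, -2, 0], [0, 0, 0, 0]]]'

```text
clock: 11.2
tool_pos: [0.5212, 0.2055, 0.1315]
tool_rot: [1.263, -2.876, 0.001]
force: [-1.9, 0.2, -0.9]
finger_gap: 0.592
gripper_force: 31.7
```

```bash
python3 st.py; python3 -c "
from h import *
im=grab('wrist','w5')
for s,c in yel(im): print(s,c.round(1))"
```

```text
{'clock': 11.2, 'tool_pos': [0.521, 0.205, 0.132], 'force': [-1.935, 0.167, -0.882], 'ft_torque': [0.206, 0.473, -0.002], 'gripper_force': 31.734} gap 50.59 yaw 137.39 j6 -2.1
[ 501   46   51   61 1740] [525.  77.]
[238 307  12  32 149] [243.1 316.5]
[387 308  11  34 152] [392.1 317.8]
[242 345   6  17  43] [244.1 355.3]
[388 345   6  18  52] [391.1 355.1]
[249 373   9  26 155] [253.  385.1]
```

>>> send_rows --motion '[[[0, 0, -3, 0], [0, 0, -4, 0], [0, 0, -4, 0], [0, 0, -5, 0], [0, 0, -8, 0], [0, 0, -14, 0], [0, 0, -20, 0], [0, 0, -25, 0], [0, 0, -25, 0], [0, 0, -15, 0], [0, 0, -5, 0], [0, 0, 0, 0]]]'

```text
clock: 12.75
tool_pos: [0.5211, 0.2057, 0.2589]
tool_rot: [1.263, -2.876, -0.0]
force: [-0.8, 0.5, -1.3]
finger_gap: 0.593
gripper_force: 31.4
```

```bash
python3 st.py; python3 -c "
from h import *
for z in (.03,): 
  P=np.array([onz('top',v,z) for v in ((428,127),(537,136),(527,290),(414,278))]); print(P.round(4).tolist(),P.mean(0)); d=P[0]-P[3]; e=P[1]-P[2]; print(np.degrees(np.arctan2(d[1],d[0])),np.degrees(np.arctan2(e[1],e[0])),np.linalg.norm(d),np.linalg.norm(e),np.linalg.norm(P[0]-P[1]))
  Q=np.array([onz('top',v,.004) for v in ((433,138),(524,143),(516,282),(420,272))]);print(Q.round(4).tolist())
s=sense(); im=grab('top','top2'); cv2.imwrite('pics/t2c.png',cv2.resize(im[80:320,100:420,::-1],(640,480)))"
```

```text
{'clock': 12.75, 'tool_pos': [0.521, 0.206, 0.259], 'force': [-0.843, 0.524, -1.262], 'ft_torque': [0.057, -0.006, -0.016], 'gripper_force': 31.4} gap 50.61 yaw 137.39 j6 -2.1
[[0.6837, -0.149, 0.03], [0.6733, -0.3279, 0.03], [0.4214, -0.3087, 0.03], [0.4358, -0.1282, 0.03]] [ 0.55355626 -0.22845556  0.03      ]
-4.796062418671969 -4.35524553201246 0.24876743799512513 0.252618824407452 0.17922798003672813
[[0.6729, -0.1628, 0.004], [0.6683, -0.3166, 0.004], [0.434, -0.3009, 0.004], [0.4464, -0.1427, 0.004]]
```

View pics/t2c.png

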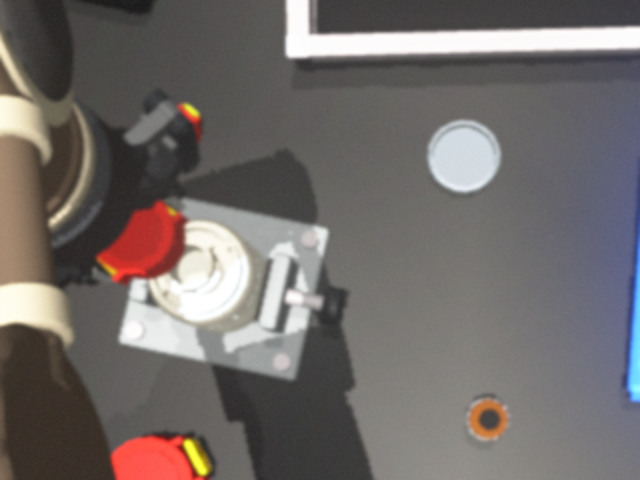

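The cap is off (crop (150,240)) and the jar mouth is open at (205,270). Turning back clockwise and carrying it to the tray.

>>> send_rows --motion '[[[0, 0, 0, 0.1], [0, 0, 0, 0.18], [0, 0, 0, 0.18], [0, 0, 0, 0.18], [0, 0, 0, 0.18], [0, 0, 0, 0.18], [0, 0, 0, 0.18], [0, 0, 0, 0.18], [0, 0, 0, 0.18], [0, 0, 0, 0.18], [0, 0, 0, 0.18], [0, 0, 0, 0.18]]]'

```text
clock: 14.3
tool_pos: [0.5204, 0.2055, 0.2574]
tool_rot: [-1.848, -2.538, 0.004]
force: [0.1, 0.8, -0.0]
finger_gap: 0.589
gripper_force: 31.4
```

>>> send_rows --motion '[[[0, 0, 0, 0.18], [0, 0, 0, 0.12], [0, 0, 0, 0.098], [-30, 4, 0, 0], [-55, 8, 0, 0], [-55, 8, 0, 0], [-55, 8, 0, 0], [-55, 8, 0, 0], [-55, 8, 0, 0], [-55, 8, 0, 0], [-55, 8, 0, 0], [-30, 5, 0, 0]]]'

```text
clock: 15.8
tool_pos: [0.5496, -0.2456, 0.2575]
tool_rot: [-2.31, -2.127, 0.002]
force: [0.3, 0.7, -1.0]
finger_gap: 0.589
gripper_force: 31.4
```

>>> send_rows --motion '[[[-20, 3, 0, 0], [0, 0, 0, 0], [0, 0, 0, 0]]]'

```text
clock: 16.18
tool_pos: [0.5517, -0.2618, 0.2586]
tool_rot: [-2.306, -2.131, -0.0]
force: [-0.3, 0.3, -1.1]
finger_gap: 0.592
gripper_force: 31.4
```

```bash
python3 st.py; python3 -c "
from h import *
c=camera_params('wrist'); im=grab('wrist','w6')
import pickle; pickle.dump(c,open('w6.pkl','wb'))
for q in ('tray','forceps'):
  for r in search_frame('wrist',q): 
    P=(np.array(c['world_from_camera'])@np.append(r['position'],1))[:3]; print(q,r['score'],P.round(3))"
```

```text
{'clock': 16.175, 'tool_pos': [0.552, -0.262, 0.259], 'force': [-0.288, 0.293, -1.057], 'ft_torque': [-0.035, -0.025, -0.004], 'gripper_force': 31.422} gap 50.57 yaw -4.52 j6 -0.436
tray 0.83 [ 0.557 -0.222  0.008]
forceps 0.95 [ 0.543 -0.173  0.009]
```

View pics/w6.png

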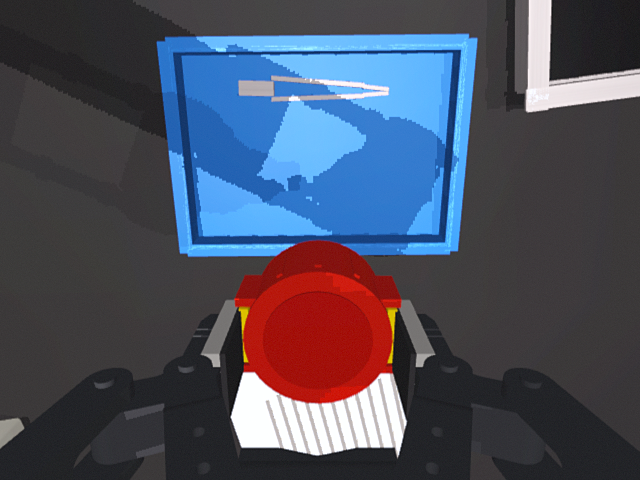

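The wrist view shows the tray squared up with the tool: rim corners about (160,38), (476,36), (461,250), (181,254), forceps at (315,88).

```bash
python3 -c "
from h import *
import pickle; c=pickle.load(open('w6.pkl','rb'))
P=np.array([onz('wrist',v,.03,c) for v in ((160,38),(476,36),(461,250),(181,254))]); print(P.round(4).tolist(),P.mean(0))
Q=np.array([onz('wrist',v,.004,c) for v in ((198,238),(445,235))]); print(Q.round(4).tolist())
print([onz('wrist',v,.008,c).round(3).tolist() for v in ((240,100),(388,98))])
"
```

```text
[[0.4387, -0.1272, 0.03], [0.6874, -0.1457, 0.03], [0.679, -0.324, 0.03], [0.4238, -0.3076, 0.03]] [ 0.5572185  -0.22611308  0.03      ]
[[0.4335, -0.3012, 0.004], [0.6717, -0.3171, 0.004]]
[[0.492, -0.178, 0.008], [0.62, -0.187, 0.008]]
```

>>> send_rows --motion '[[[0, 0, 10, 0], [0, 0, 24, 0], [0, 0, 30, 0], [0, 0, 30, 0], [0, 0, 30, 0], [0, 0, 30, 0], [0, 0, 28, 0], [0, 0, 20, 0], [0, 0, 14, 0], [0, 0, 10, 0], [0, 0, 6, 0], [0, 0, 0, 0]]]'

```text
clock: 17.82
tool_pos: [0.552, -0.2633, 0.0271]
tool_rot: [2.308, 2.131, 0.0]
force: [0.2, 0.5, -0.3]
finger_gap: 0.589
gripper_force: 31.4
```

```bash
python3 st.py
```

```text
{'clock': 17.825, 'tool_pos': [0.552, -0.263, 0.027], 'force': [0.169, 0.545, -0.255], 'ft_torque': [-0.001, 0.008, -0.044], 'gripper_force': 31.423} gap 50.3 yaw -4.59 j6 -0.436
```

>>> send_rows --motion '[[[0, 0, 2, 0], [0, 0, 2, 0], [0, 0, 2, 0], [0, 0, 1, 0], [0, 0, 1, 0], [0, 0, 0, 0]]]'

```text
clock: 18.58
tool_pos: [0.5519, -0.2631, 0.019]
tool_rot: [-2.308, -2.131, 0.0]
force: [-0.6, -0.2, -0.8]
finger_gap: 0.591
gripper_force: 31.4
```

```bash
python3 st.py
```

```text
{'clock': 18.575, 'tool_pos': [0.552, -0.263, 0.019], 'force': [-0.619, -0.229, -0.823], 'ft_torque': [-0.002, 0.028, -0.041], 'gripper_force': 31.421} gap 50.43 yaw -4.58 j6 -0.436
```

>>> send_rows --motion '[[[0, 0, 0.5, 0], [0, 0, 0.5, 0], [0, 0, 0.5, 0], [0, 0, 0, 0]]]'

```text
clock: 19.08
tool_pos: [0.5519, -0.2632, 0.0176]
tool_rot: [2.309, 2.131, -0.0]
force: [-1.3, 1.0, -1.3]
finger_gap: 0.588
gripper_force: 31.6
```

```bash
python3 st.py
```

```text
{'clock': 19.075, 'tool_pos': [0.552, -0.263, 0.018], 'force': [-1.348, 1.003, -1.274], 'ft_torque': [0.057, 0.052, -0.02], 'gripper_force': 31.592} gap 50.19 yaw -4.59 j6 -0.436
```

>>> send_rows --motion '[[[0, 0, 0.5, 0], [0, 0, 0.5, 0], [0, 0, 0, 0]]]'

```text
clock: 19.45
tool_pos: [0.552, -0.2632, 0.0175]
tool_rot: [-2.308, -2.131, 0.0]
force: [-1.7, 0.2, 6.0]
finger_gap: 0.59
gripper_force: 33.4
```

```bash
python3 st.py
```

```text
{'clock': 19.45, 'tool_pos': [0.552, -0.263, 0.017], 'force': [-1.656, 0.153, 5.987], 'ft_torque': [0.184, 0.443, -0.011], 'gripper_force': 33.439} gap 50.4 yaw -4.58 j6 -0.436
```

Contact with the floor (about 6 N). Easing off and releasing.

>>> send_rows --motion '[[[0, 0, -0.8, 0], [0, 0, 0, 0]]]'

```text
clock: 19.7
tool_pos: [0.552, -0.2632, 0.0175]
tool_rot: [2.308, 2.131, 0.0]
force: [-1.0, 0.5, 3.5]
finger_gap: 0.587
gripper_force: 32.5
```

>>> send_rows --motion '[[[0, 0, 0, 0], [0, 0, 0, 0], [0, 0, 0, 0], [0, 0, 0, 0]]]' --hand 60

```text
clock: 20.2
tool_pos: [0.5519, -0.2631, 0.0172]
tool_rot: [-2.308, -2.131, 0.0]
force: [-0.6, 0.3, -0.8]
finger_gap: 0.703
gripper_force: 11.4
```

>>> send_rows --motion '[[[0, 0, 0, 0], [0, 0, 0, 0], [0, 0, 0, 0], [0, 0, 0, 0], [0, 0, 0, 0], [0, 0, -2, 0], [0, 0, -6, 0], [0, 0, -15, 0], [0, 0, -25, 0], [0, 0, -40, 0], [0, 0, -40, 0], [0, 0, -20, 0]]]' --hand 80

```text
clock: 21.7
tool_pos: [0.5536, -0.2641, 0.1694]
tool_rot: [2.304, 2.127, 0.003]
force: [-0.5, -0.5, 0.6]
finger_gap: 0.939
gripper_force: 0.0
```

>>> send_rows --motion '[[[20, 0, -30, 0], [30, 0, -40, 0], [30, 0, -30, 0], [20, 0, 0, 0], [0, 0, 0, 0], [0, 0, 0, 0]]]'

```text
clock: 22.45
tool_pos: [0.5587, -0.1637, 0.2632]
tool_rot: [-2.306, -2.129, 0.004]
force: [0.5, -0.4, -0.9]
finger_gap: 0.937
gripper_force: 0.0
```

```bash
python3 st.py; python3 -c "
from h import *
a=grab('wrist','w7'); b=grab('side','side2')
cv2.imwrite('pics/fin.png',np.hstack([cv2.resize(x[:,:,::-1],(400,300)) for x in (a,b)]))"
```

```text
{'clock': 22.45, 'tool_pos': [0.559, -0.164, 0.263], 'force': [0.52, -0.442, -0.854], 'ft_torque': [-0.008, 0.02, -0.036], 'gripper_force': 0.0} gap 80.04 yaw -4.6 j6 -0.279
```

View pics/fin.png

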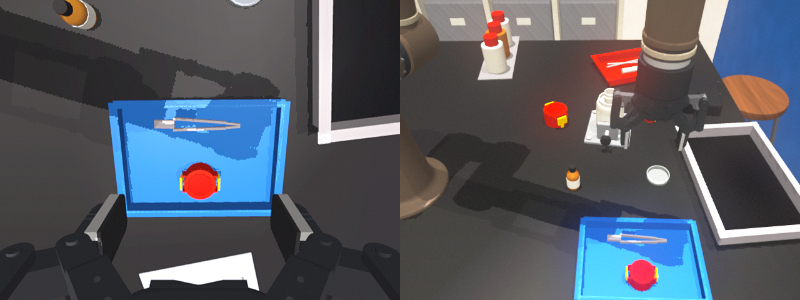

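The cap stands upright on the tray floor (wrist (200,182), side (641,274)). The forceps, dish and dropper bottle look unmoved, and the gripper is clear of everything.

```bash
python3 -c "
from cell import *
print(hand_in())"
```

```text
the job is handed in; nothing more can be done
None
```

The jar is open: the cap was squeezed, turned about 58° to its end stop, lifted off and set upright on the blue tray floor, and the job was handed in at about 22.5 s of the 64 s.

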